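# Shut the fastener box and prove it under the shelf-height bar

### The job

The lid of the long fastener box stands proud: press it gently down until it is fully home. Then, without lifting the box or jamming it on the bar, slide it along the bench and under the fixed bridge bar to check that it clears the shelf height, its long side flush against the low fence, until its front end has been pressed gently but definitely against the backstop for a moment. Let go and leave it there with the lid home, and do not disturb the bottle, the cartridge or the tin.

Things in the scene. Friction and masses are not known exactly. Their poses are not given: they have to be found in the camera images.
- case: Loose blue plastic fastener box, 140 mm long (its x), 60 mm wide (its y), body 62 mm high, about 0.4 kg. Origin at the centre of its underside, z up. The lid counts as part of it. Its +x end is the front end, which goes under the bar first and meets the backstop. Flat sides: it may be gripped across its width below the lid.
- lid: Flat grey push-on lid of the box, 134 x 52 x 10 mm, origin at the centre of its underside, axes as the box. It slides only up and down on the box, rubbing with about 5 N, then bottoms hard, and stays where it is left. Home, its underside is 64 mm and its top 74 mm above the box's underside; it starts 4 to 8 mm higher. Never press it with over 25 N.
- fence: Fixed low aluminium fence, 280 mm long, 14 mm thick, 18 mm high. Origin on the bench, on its guiding face, below the middle of the bar's width. x is the push direction (under the bar, to the backstop), y points from the face into the lane: flush, the box's centre is at y = 30 mm. The face runs from x = -210 to +70 mm. Push on it with under 20 N.
- bridge: Fixed steel bridge over the lane, same frame as the fence: a square-edged bar across the lane, x = -8 to +8 mm, underside 76.5 and top 96.5 mm above the bench, on two posts 14 mm thick at y = -33 and +118 mm. The box with its lid home clears it by 2.5 mm. Over 10 N between box and bridge counts as a jam.
- backstop: Fixed rigid dark steel plate beyond the bar, 60 mm wide, 40 mm high. Origin on the bench at the middle of the face that the box meets; axes as the fence. The face is square across the lane, 30 to 55 mm beyond the middle of the bar, its middle 30 mm from the fence face. Press the box on it with at least 4 N for 0.3 s, never over 20 N.
- glue_bottle: Bystander: white glue bottle, 62 mm across, 160 mm high, standing beyond the backstop. Origin at the centre of its underside.
- cartridge: Bystander: yellow sealant cartridge, 50 mm across, 205 mm high with its nozzle, standing beyond the backstop. Origin at the centre of its underside.
- tin: Bystander: low tin, 68 mm across, 55 mm high, standing behind the fence. Origin at the centre of its underside.
Not all that is in view belongs to the job. There is more than one size of the backstop; the one meant has the size given above.

How it is judged:
By the outcome, as a careful person would: the job done as asked, in the order asked, and still so for the second after the job is handed in, with the robot touching nothing.
It also fails if it takes over 72 s, if anything falls off the work surface, if the arm or the gripper's body presses on something with over 40 N, if the wrist force passes 120 N, or if a joint passes its speed limit or range.

### The arm

A 6-joint arm with a two-finger parallel gripper is mounted at the origin on the work surface. World frame = base frame: x ahead of the robot, y to its left, z up, the work surface at z = 0. Lengths are in m, angles in rad, forces in N, time in s.
With the tool pointing down it reaches from about 0.25 to 0.775 m from the base axis. Payload 4 kg.
Tool frame: the origin (TCP) lies midway between the tips of the shut fingers; the grasp point (between the pads) lies 19 mm behind it; z points along the fingers, y is the line along which they close (so a half turn about z gives the same grasp; the last joint's range is limited). The gripper opens to 94 mm and grips with 3 to 60 N. Pads are 16 mm wide; open, the fingers measure 119 mm over their backs; the gripper's body (75 mm by 177 mm) begins 78 mm behind the grasp point.
Start: joints at [-1.36, 0.087, 1.371, -0, 1.684, -0.103], TCP at [0.17, -0.523, 0.206] pointing down, gripper open.
Joint ranges: [-3.1, 3.1], [-0.76, 2.03], [0.27, 2.55], [-1.08, 4.22], [0.17, 2.65], [-2.57, 2.57]. Speed limits (rad/s): [2.79, 2.79, 3.14, 3.14, 3.14, 3.14].

### API

Orientations are given as [roll, pitch, yaw] about the fixed x, y, z axes, in that order (R = Rz(yaw) Ry(pitch) Rx(roll)).
In Python, from bench import robot gives the robot as it stands.
- The arm moves only by the tool servo_tool, never from a script. Its argument "moves" is a list of rows, each a list of 5 numbers: the shift along the tool's x, y, z in units of 25 mm (1.0 is 25 mm), then the turn about the tool's z in units of 6 degrees (1.0 is 6 degrees), then the closure, from 0 (fully open) to 1 (shut). In form: [[dx, dy, dz, yaw, gripper], ...]. A call has 1 to 10 rows; each row is the pose to reach, as a shift and turn from the pose commanded when the call began, along the tool's axes at that moment; what a row does not reach only later rows make up. A row lasts 1/12 s, in which the tool goes at most 41.7 mm and 7.16 degrees, less where a joint would pass 70% of its speed; a pose out of reach is approached as far as the arm can. A call with a gripper value outside its range is refused whole. The fingers move at their own pace and stop on an object; the grip force is fixed at half the most. Time passes only in rows, so rows that repeat a pose let the fingers close. It gives the time, the measured TCP pose, the force, the opening and the grip force at its end, in the units of the state.
- robot.get_obs(): the state, without advancing time (a new reading comes with each control period).
- robot.snapshot(name): name is "scene" or "top"; returns a dict with "image" (400x640x3 uint8, blue, green, red), "fx", "fy", "cx", "cy" (pixels), "k1" (the pictures are not rectified: a ray, as slopes to the right and down, at radius r is drawn at 1 + k1 r^2 times it, then the intrinsics apply), "eye" and "orientation" of the camera in the world. Camera axes: x right, y down, z forward; pixel columns grow to the right and rows downward; lengths in m; the calibration is good to about 2 mm. A picture is of the moment at which its call begins. There is no depth.
- robot.close_job(): hands the job in; it is judged then, once.
The state is a dict: "time": time; "joint_positions": joint angles; "qvel": joint speeds; "joint_torque": joint torques, N m; "tool_pos": TCP position; "ee_rot": TCP orientation; "wrist_force": force on the tool from outside, world axes, zero at the start; "wrist_torque": the same for the moment, N m; "width": finger opening in m; "finger_force": force on a finger pad.
Only numpy, scipy, OpenCV 4.12 (cv2) and the standard library are available. Lean on these libraries where they do the work, as an engineer would, in place of code of your own. Each camera call takes 0.05 s, during which the arm holds its last target. There are 200 camera calls.

## Working session

There is one attempt and no reset: what is moved stays moved. The work goes in short steps, Python scripts to look and compute and a tool call to move; the robot and the scene stay as the last step left them, time stands still between calls to the robot, and variables do not carry over. Pictures are saved under pics/ and viewed, at most 10 in all, crops included, and the job is handed in when it is done.

Besides the shell and the picture viewer there is one more tool, called after ">>>" by a JSON object that holds its "name" and its "arguments". servo_tool: Moves the arm, as the interface text tells. Its arguments: {"type":"object","properties":{"moves":{"type":"array"}},"required":["moves"]}

```bash
mkdir -p pics; ls; python3 - <<'E'
from bench import robot
import cv2
for n in("scene","top"):
    s=robot.snapshot(n); cv2.imwrite(f"pics/{n}0.png",s["image"])
    print({k:v for k,v in s.items() if k!="image"})
print(robot.get_obs())
E
```

```text
pics
{'fx': 465.8987901190072, 'fy': 465.8987901190072, 'cx': 316.7110327207558, 'cy': 193.11538901964332, 'k1': 0.026512494153960845, 'eye': array([ 1.48424202, -0.03183373,  0.65065274]), 'orientation': array([-2.14940695,  0.02340994,  1.40120075])}
{'fx': 500.65620742702185, 'fy': 500.65620742702185, 'cx': 325.34534215904455, 'cy': 196.5639103927823, 'k1': 0.02164297113484383, 'eye': array([0.56011898, 0.09919761, 1.10278595]), 'orientation': array([-3.06590334, -0.01080285, -1.54920054])}
{'time': 0.1, 'joint_positions': array([-1.36008887e+00,  8.78662188e-02,  1.37208626e+00, -1.61634934e-05,
        1.68360771e+00, -1.03111097e-01]), 'qvel': array([-9.62478153e-04, -2.81328530e-03, -4.53741882e-03,  2.44211649e-05,
       -1.34501724e-03, -7.44486336e-04]), 'joint_torque': array([ 1.76423488e-03, -3.41251695e+01, -3.03302014e+01,  7.20249675e-02,
        3.04647465e-02, -1.03638311e-04]), 'tool_pos': array([ 0.16966153, -0.52265773,  0.20443792]), 'ee_rot': array([-3.13963392e+00, -1.86535772e-04,  3.13816569e-01]), 'wrist_force': array([ 0.13761416, -0.15051527,  0.77600383]), 'wrist_torque': array([ 0.01120109, -0.03874306,  0.05528682]), 'finger_force': 0.0, 'width': 0.09373769960718405}
```

View pics/top0.png

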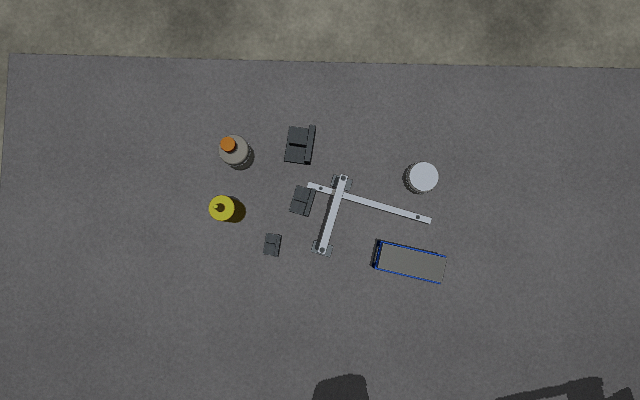

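View pics/scene0.png

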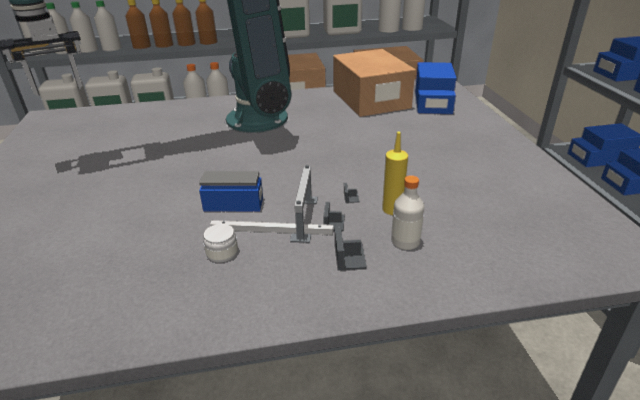

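Top view: the box's lid is centred near (410,262). The bar runs (342,178) to (320,252), the fence (308,185) to (431,220), and the lane's backstop is at (302,200). The push direction is image left (world +y). Decoy stops are at (299,145) and (272,244).

```bash
cat > h.py <<'E'
import numpy as np, cv2
from scipy.spatial.transform import Rotation as Ro
def ray(s,p):
    p=np.atleast_2d(np.float64(p)); q=(p-[s["cx"],s["cy"]])/[s["fx"],s["fy"]]
    u=q.copy()
    for _ in range(20): u=q/(1+s["k1"]*(u**2).sum(1,keepdims=True))
    return Ro.from_euler("xyz",s["orientation"]).apply(np.c_[u,np.ones(len(u))])
def plane(s,p,z):
    d=ray(s,p); return s["eye"]+d*((z-s["eye"][2])/d[:,2])[:,None]
def proj(s,X):
    c=Ro.from_euler("xyz",s["orientation"]).inv().apply(np.atleast_2d(X)-s["eye"]); u=c[:,:2]/c[:,2:]
    u=u*(1+s["k1"]*(u**2).sum(1,keepdims=True)); return u*[s["fx"],s["fy"]]+[s["cx"],s["cy"]]
def blobs(m,amin=20):
    n,l,st,c=cv2.connectedComponentsWithStats(m.astype(np.uint8),connectivity=8)
    return [(st[i],np.argwhere(l==i)[:,::-1].astype(np.float32)) for i in range(1,n) if st[i,4]>=amin]
E
python3 - <<'E'
from h import *
from bench import robot
s=robot.snapshot("top");im=s["image"]
cv2.imwrite("pics/topcrop.png",cv2.resize(im[160:300,270:460],None,fx=4,fy=4,interpolation=cv2.INTER_CUBIC))
hsv=cv2.cvtColor(im,cv2.COLOR_BGR2HSV)
roi=np.zeros(im.shape[:2],bool);roi[110:300,200:460]=1
for nm,m in(("blue",(hsv[...,1]>110)&(hsv[...,0]>100)&(hsv[...,0]<135)&roi),("bright",(hsv[...,2]>150)&(hsv[...,1]<60)&roi)):
    for st,p in blobs(m):
        r=cv2.minAreaRect(p);print(nm,st,r);b=cv2.boxPoints(r)
        for z in (.018,.062,.0965):print(z,plane(s,b,z)[:,:2].round(4).tolist())
s=robot.snapshot("scene");im=s["image"]
cv2.imwrite("pics/scenecrop.png",cv2.resize(im[140:280,180:380],None,fx=4,fy=4,interpolation=cv2.INTER_CUBIC))
E
```

```text
blue [372 240  74  44 344] ((408.5364990234375, 261.5084228515625), (70.98065185546875, 29.081829071044922), 12.994616508483887)
0.018 [[0.4914, -0.0115], [0.5524, -0.0248], [0.5214, -0.1744], [0.4607, -0.1605]]
0.062 [[0.4942, -0.0071], [0.5527, -0.0198], [0.523, -0.1633], [0.4647, -0.15]]
0.0965 [[0.4964, -0.0035], [0.553, -0.0158], [0.5242, -0.1546], [0.4679, -0.1417]]
bright [409 162  29  29 644] ((423.75, 176.25), (28.284271240234375, 27.577163696289062), 45.0)
0.018 [[0.6915, -0.0814], [0.7354, -0.1237], [0.6923, -0.1676], [0.6487, -0.1254]]
0.062 [[0.6861, -0.0741], [0.7283, -0.1146], [0.6869, -0.1568], [0.6451, -0.1162]]
0.0965 [[0.682, -0.0683], [0.7227, -0.1075], [0.6827, -0.1483], [0.6423, -0.1091]]
bright [ 318  174  114   80 1058] ((376.6318054199219, 226.79251098632812), (99.6346206665039, 81.03669738769531), 16.476879119873047)
0.018 [[0.5235, 0.1039], [0.6931, 0.0576], [0.636, -0.1513], [0.4677, -0.1026]]
0.062 [[0.525, 0.1037], [0.6877, 0.0593], [0.6329, -0.1411], [0.4714, -0.0944]]
0.0965 [[0.5262, 0.1035], [0.6835, 0.0606], [0.6305, -0.1332], [0.4744, -0.088]]
bright [307 182  26  12 127] ((319.48626708984375, 187.54588317871094), (24.807701110839844, 5.746957778930664), 16.699243545532227)
0.018 [[0.6632, 0.1301], [0.6753, 0.1268], [0.6609, 0.0747], [0.6488, 0.0781]]
0.062 [[0.659, 0.1288], [0.6706, 0.1257], [0.6568, 0.0757], [0.6452, 0.0789]]
0.0965 [[0.6557, 0.1279], [0.6669, 0.1248], [0.6536, 0.0765], [0.6423, 0.0796]]
```

View pics/topcrop.png

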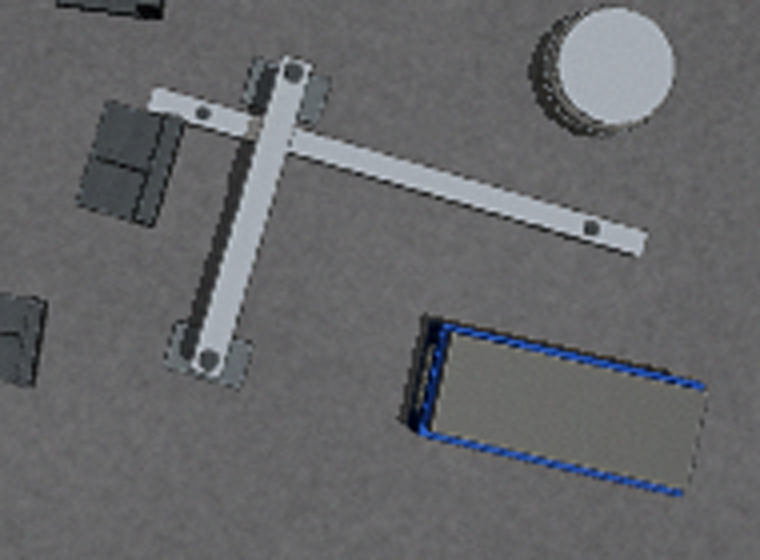

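View pics/scenecrop.png

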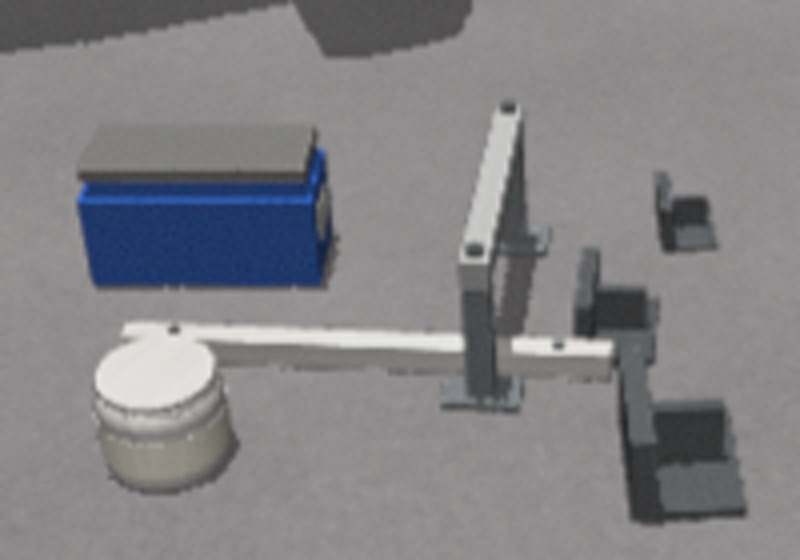

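Top crop: the lower rim edge runs (422,437) to (682,494), the front rim (422,437) to (447,325). Scene crop: the pale label on the box's right end (322,210) is its front, facing the bar. The lid stands proud.

```bash
cat > meas.py <<'E'
from h import *
from bench import robot
def fitline(P):
    vx,vy,x,y=cv2.fitLine(np.float32(P),cv2.DIST_HUBER,0,.01,.01).ravel(); return np.array([x,y]),np.array([vx,vy])
def fence(s):
    hsv=cv2.cvtColor(s["image"],cv2.COLOR_BGR2HSV); m=(hsv[...,2]>140)&(hsv[...,1]<60)
    pts=np.argwhere(m)[:,::-1]; x,y=pts.T
    yl=185+(x-308)*35/123.
    f=pts[(abs(y-yl)<7)&(x>303)&(x<434)&((x<328)|(x>347))]
    bl=342+(y-178)*-22/74.
    b=pts[(abs(x-bl)<8)&(y>203)&(y<247)]
    F=plane(s,f,.018)[:,:2];B=plane(s,b,.0965)[:,:2]
    fp,fd=fitline(F);fd*=np.sign(fd[1]); n=np.array([-fd[1],fd[0]])  # n = z x d
    t=(F-fp)@fd; lat=(F-fp)@n
    bp,bd=fitline(B)
    face=fp+n*.007
    # intersection of bar line with face
    k=np.linalg.solve(np.c_[fd,-bd],bp-face); o=face+fd*k[0]
    print("fence d yaw",np.degrees(np.arctan2(fd[1],fd[0])),"bar perp",np.degrees(np.arccos(abs(fd@bd))),"span lat",lat.min(),lat.max(),"x range",((F-o)@fd).min(),((F-o)@fd).max(),"origin",o)
    return o,fd,n
if __name__=="__main__":
    s=robot.snapshot("top");o,d,n=fence(s)
    hsv=cv2.cvtColor(s["image"],cv2.COLOR_BGR2HSV)
    m=(hsv[...,1]>110)&(hsv[...,0]>100)&(hsv[...,0]<135)
    m[:230]=0;m[300:]=0
    for v in(40,90,130):
        pts=np.argwhere(m&(hsv[...,2]>v))[:,::-1];P=plane(s,pts,.062)[:,:2]
        r=cv2.minAreaRect(np.float32(P*1000));print(v,len(pts),r)
    c=np.array(r[0])/1000; print("box rel",(c-o)@d,(c-o)@n)
    # backstop top edge: crop px corners of plate top
    q=np.array([[160,112],[183,122],[133,218],[153,226]])/4.+[269.6,159.6]
    Q=plane(s,q,.04)[:,:2]; print("stop",((Q-o)@d).round(4),((Q-o)@n).round(4))
    # lid top corners
    q=np.array([[452,328],[706,388],[684,490],[432,432]])/4.+[269.6,159.6]
    for z in(.074,.080):
        L=plane(s,q,z)[:,:2];print("lid",z,((L-o)@d).round(4),((L-o)@n).round(4),L.mean(0))
E
python3 meas.py
```

```text
fence d yaw 74.66477 bar perp 89.46323 span lat -0.006575616723502303 0.006722481543008155 x range -0.2085343467347698 0.07018907907139944 origin [0.643986  0.0630279]
40 307 ((508.1927490234375, -87.32373046875), (140.44882202148438, 59.79020309448242), 78.20671844482422)
90 222 ((507.7776184082031, -88.20946502685547), (138.44847106933594, 59.36854553222656), 78.30485534667969)
130 147 ((508.09454345703125, -87.73605346679688), (136.8349609375, 58.315128326416016), 78.1686019897461)
box rel -0.18133466987486502 0.0911810808131878
stop [0.0623 0.049  0.0598 0.0484] [0.0012 0.0028 0.0593 0.0604]
lid 0.074 [-0.1145 -0.2474 -0.2504 -0.1193] [0.0676 0.0599 0.1128 0.1213] [ 0.50844978 -0.08944022]
lid 0.08 [-0.1137 -0.2459 -0.2488 -0.1185] [0.0678 0.06   0.1126 0.1211] [ 0.50875112 -0.08834007]
```

>>> {"name": "servo_tool", "arguments": {"moves": [[0.5, -0.35, 0.1, -0.3, 1], [1.5, -1.0, 0.25, -0.8, 1], [2.6, -1.8, 0.4, -1.4, 1], [3.8, -2.6, 0.6, -2.1, 1], [5.1, -3.5, 0.8, -2.8, 1], [6.4, -4.4, 1.0, -3.5, 1], [7.7, -5.3, 1.2, -4.2, 1], [9.0, -6.2, 1.4, -4.9, 1], [10.2, -7.0, 1.6, -5.5, 1], [11.3, -7.7, 1.8, -6.1, 1]]}}

```text
time: 1.08
tool_pos: [0.3799, -0.2497, 0.1603]
ee_rot: [3.141, -0.001, 0.958]
wrist_force: [0.3, -1.0, -0.4]
width: 0.0306
finger_force: 0.0
```

```bash
cat > go.py <<'E'
# usage: go.py x y z yawdeg -> shift in tool units from the measured pose; also fence-frame state
import sys,numpy as np
from bench import robot
from scipy.spatial.transform import Rotation as Ro
o=robot.get_obs();R=Ro.from_euler("xyz",o["ee_rot"])
a=list(map(float,sys.argv[1:]))
d=R.inv().apply(np.array(a[:3])-o["tool_pos"])/.025
yaw=np.degrees(o["ee_rot"][2])
print("t",o["time"],"pos",o["tool_pos"].round(4),"rot",o["ee_rot"].round(4),"F",o["wrist_force"].round(2),"w",round(o["width"],4),"shift",d.round(3),"turn",round(-(a[3]-yaw)/6,3))
E
python3 go.py .508 -.088 .13 78.2
```

```text
t 1.0833 pos [ 0.3799 -0.2497  0.1603] rot [ 3.1412e+00 -7.0000e-04  9.5840e-01] F [ 0.31 -0.98 -0.43] w 0.0306 shift [8.236 0.474 1.217] turn -3.881
```

>>> {"name": "servo_tool", "arguments": {"moves": [[1.1, 0.06, 0.1, -0.5, 1], [2.2, 0.12, 0.3, -1.0, 1], [3.3, 0.2, 0.5, -1.6, 1], [4.4, 0.25, 0.7, -2.2, 1], [5.5, 0.3, 0.8, -2.7, 1], [6.5, 0.4, 0.9, -3.1, 1], [7.4, 0.45, 1.0, -3.5, 1], [8.0, 0.47, 1.1, -3.8, 1], [8.24, 0.47, 1.2, -3.88, 1], [8.24, 0.47, 1.2, -3.88, 1]]}}

```text
time: 1.92
tool_pos: [0.5077, -0.09, 0.1296]
ee_rot: [-3.14, -0.0, 1.362]
wrist_force: [-1.0, 0.1, -0.3]
width: 0.0005
finger_force: 0.0
```

```bash
python3 go.py .508 -.088 .085 78.2
```

```text
t 1.9167 pos [ 0.5077 -0.09    0.1296] rot [-3.1399e+00 -3.0000e-04  1.3619e+00] F [-1.04  0.07 -0.31] w 0.0005 shift [ 0.08  -0.002  1.783] turn -0.028
```

>>> {"name": "servo_tool", "arguments": {"moves": [[0, 0, 0.5, 0, 1], [0, 0, 1.1, 0, 1], [0, 0, 1.5, 0, 1], [0, 0, 1.7, 0, 1], [0, 0, 1.74, 0, 1], [0, 0, 1.74, 0, 1]]}}

```text
time: 2.42
tool_pos: [0.5077, -0.0921, 0.0869]
ee_rot: [-3.141, 0.0, 1.358]
wrist_force: [0.5, -0.3, -0.5]
width: 0.0005
finger_force: 0.0
```

>>> {"name": "servo_tool", "arguments": {"moves": [[0, 0, 0.04, 0, 1], [0, 0, 0.08, 0, 1], [0, 0, 0.12, 0, 1], [0, 0, 0.16, 0, 1]]}}

```text
time: 2.75
tool_pos: [0.5083, -0.0919, 0.0834]
ee_rot: [3.141, 0.0, 1.359]
wrist_force: [-0.7, 0.2, 0.1]
width: 0.0004
finger_force: 0.0
```

>>> {"name": "servo_tool", "arguments": {"moves": [[0, 0, 0.04, 0, 1], [0, 0, 0.08, 0, 1], [0, 0, 0.12, 0, 1]]}}

```text
time: 3.0
tool_pos: [0.5082, -0.0918, 0.0808]
ee_rot: [3.141, 0.0, 1.359]
wrist_force: [-1.9, 0.3, 4.8]
width: 0.0008
finger_force: 2.3
```

>>> {"name": "servo_tool", "arguments": {"moves": [[0, 0, 0.03, 0, 1], [0, 0, 0.06, 0, 1]]}}

```text
time: 3.17
tool_pos: [0.5082, -0.0918, 0.079]
ee_rot: [3.141, 0.0, 1.359]
wrist_force: [-0.7, -0.4, 3.3]
width: 0.0001
finger_force: 2.3
```

>>> {"name": "servo_tool", "arguments": {"moves": [[0, 0, 0.03, 0, 1], [0, 0, 0.06, 0, 1]]}}

```text
time: 3.33
tool_pos: [0.5082, -0.0918, 0.0772]
ee_rot: [3.141, 0.0, 1.359]
wrist_force: [-1.3, 0.6, 4.3]
width: 0.0005
finger_force: 2.3
```

>>> {"name": "servo_tool", "arguments": {"moves": [[0, 0, 0.02, 0, 1], [0, 0, 0.04, 0, 1]]}}

```text
time: 3.5
tool_pos: [0.5082, -0.0918, 0.076]
ee_rot: [3.141, 0.0, 1.359]
wrist_force: [-0.9, 0.3, 4.7]
width: 0.0005
finger_force: 2.3
```

>>> {"name": "servo_tool", "arguments": {"moves": [[0, 0, 0.02, 0, 1], [0, 0, 0.04, 0, 1]]}}

```text
time: 3.67
tool_pos: [0.5082, -0.0918, 0.075]
ee_rot: [3.141, 0.0, 1.359]
wrist_force: [-1.8, 0.9, 5.5]
width: 0.0005
finger_force: 2.3
```

>>> {"name": "servo_tool", "arguments": {"moves": [[0, 0, 0.02, 0, 1], [0, 0, 0.02, 0, 1]]}}

```text
time: 3.83
tool_pos: [0.5082, -0.0918, 0.0744]
ee_rot: [3.141, 0.0, 1.359]
wrist_force: [0.1, 0.6, 4.4]
width: 0.0003
finger_force: 1.9
```

>>> {"name": "servo_tool", "arguments": {"moves": [[0, 0, 0.02, 0, 1], [0, 0, 0.02, 0, 1]]}}

```text
time: 4.0
tool_pos: [0.5082, -0.0918, 0.0742]
ee_rot: [3.141, 0.0, 1.359]
wrist_force: [-1.1, 0.6, 5.3]
width: 0.0005
finger_force: 2.7
```

>>> {"name": "servo_tool", "arguments": {"moves": [[0, 0, 0.01, 0, 1], [0, 0, 0.01, 0, 1]]}}

```text
time: 4.17
tool_pos: [0.5082, -0.0918, 0.0742]
ee_rot: [3.141, 0.0, 1.359]
wrist_force: [-1.6, 1.3, 5.7]
width: 0.0004
finger_force: 3.2
```

>>> {"name": "servo_tool", "arguments": {"moves": [[0, 0, 0.02, 0, 1], [0, 0, 0.03, 0, 1]]}}

```text
time: 4.33
tool_pos: [0.5082, -0.0919, 0.0742]
ee_rot: [3.141, 0.0, 1.359]
wrist_force: [-2.9, 0.6, 11.1]
width: 0.0004
finger_force: 5.1
```

>>> {"name": "servo_tool", "arguments": {"moves": [[0, 0, 0.02, 0, 1], [0, 0, 0.03, 0, 1]]}}

```text
time: 4.5
tool_pos: [0.5083, -0.0919, 0.0741]
ee_rot: [3.141, 0.0, 1.359]
wrist_force: [-4.2, 1.6, 13.0]
width: 0.0005
finger_force: 6.6
```

>>> {"name": "servo_tool", "arguments": {"moves": [[0, 0, 0.02, 0, 1], [0, 0, 0.03, 0, 1]]}}

```text
time: 4.67
tool_pos: [0.5083, -0.0919, 0.0741]
ee_rot: [3.14, 0.0, 1.359]
wrist_force: [-5.9, 1.9, 15.6]
width: 0.0003
finger_force: 8.0
```

Lid is bottomed. Lifting off and opening.

>>> {"name": "servo_tool", "arguments": {"moves": [[0, 0, -0.2, 0, 1], [0, 0, -0.6, 0, 1], [-0.3, 0, -1.2, 0, 0], [-1.2, 0, -1.9, 0, 0], [-2.0, 0, -2.2, 0, 0], [-2.0, 0, -2.2, 0, 0], [-2.0, 0, -2.2, 0, 0]]}}

```text
time: 5.25
tool_pos: [0.4975, -0.1412, 0.1264]
ee_rot: [3.141, -0.0, 1.357]
wrist_force: [-0.1, 0.5, -1.3]
width: 0.0301
finger_force: 0.0
```

```bash
cat > box.py <<'E'
from meas import *
import sys
s=robot.snapshot("top");im=s["image"]
if len(sys.argv)>1: cv2.imwrite(sys.argv[1],cv2.resize(im[140:320,270:470],None,fx=3.3,fy=3.3,interpolation=cv2.INTER_CUBIC))
o=np.array([.644,.063]);a=np.radians(74.66);d=np.array([np.cos(a),np.sin(a)]);n=np.array([-d[1],d[0]])
hsv=cv2.cvtColor(im,cv2.COLOR_BGR2HSV)
m=(hsv[...,1]>110)&(hsv[...,0]>100)&(hsv[...,0]<135)
m[:150]=0;m[310:]=0;m[:,:270]=0;m[:,470:]=0
for v in(40,90,130):
    pts=np.argwhere(m&(hsv[...,2]>v))[:,::-1];P=plane(s,pts,.062)[:,:2]
    (c,w,an)=cv2.minAreaRect(np.float32(P*1000));c=np.array(c)/1000
    print(v,len(pts),c.round(4),np.round(w,1),round(an,2),"fence",((c-o)@d).round(4),((c-o)@n).round(4))
E
python3 box.py pics/b1.png; python3 go.py .4995 -.129 .15 78.2
```

```text
40 300 [ 0.509  -0.0827] [131.   60.1] 78.21 fence -0.1762 0.0917
90 160 [ 0.5086 -0.0829] [128.7  59.5] 77.9 fence -0.1765 0.0919
130 60 [ 0.5145 -0.0565] [73.  58.4] 78.17 fence -0.1495 0.0933
t 5.3 pos [ 0.4971 -0.1404  0.1257] rot [-3.1403e+00 -8.0000e-04  1.3581e+00] F [ 0.13  0.42 -0.02] w 0.0347 shift [ 0.466 -0.004 -0.973] turn -0.065
```

View pics/b1.png

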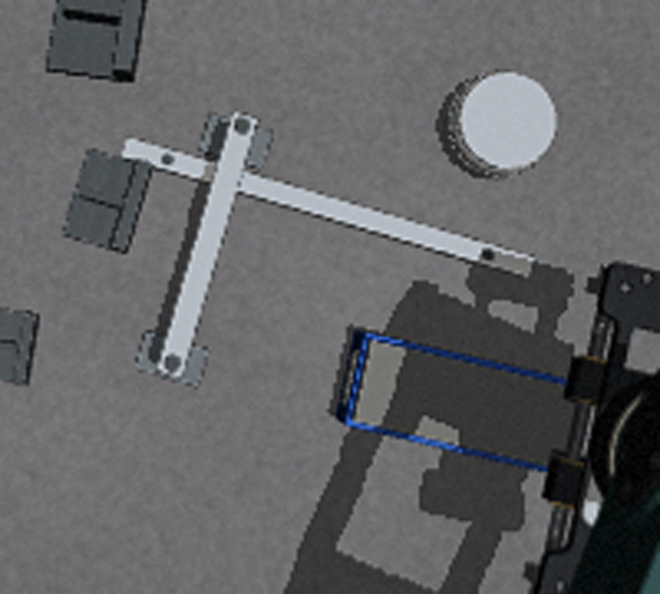

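The box has not moved (front rim at (355,380)) and the lid now sits flush. Descending with the gripper open.

>>> {"name": "servo_tool", "arguments": {"moves": [[0.1, 0, 0, -0.05, 0], [0.2, 0, 0, -0.05, 0], [0.2, 0, 0, -0.05, 0], [0.2, 0, 0.3, -0.05, 0], [0.2, 0, 1.0, -0.05, 0], [0.2, 0, 1.8, -0.05, 0], [0.2, 0, 2.5, -0.05, 0], [0.2, 0, 3.2, -0.05, 0], [0.2, 0, 3.7, -0.05, 0], [0.2, 0, 3.95, -0.05, 0]]}}

```text
time: 6.13
tool_pos: [0.4968, -0.1348, 0.0248]
ee_rot: [-3.137, -0.001, 1.365]
wrist_force: [-0.7, -0.5, 0.8]
width: 0.0937
finger_force: 0.0
```

```bash
python3 go.py .4985 -.1345 .026 78.2
```

```text
t 6.1333 pos [ 0.4968 -0.1348  0.0248] rot [-3.1370e+00 -7.0000e-04  1.3647e+00] F [-0.65 -0.45  0.81] w 0.0937 shift [ 0.026  0.063 -0.05 ] turn -0.002
```

>>> {"name": "servo_tool", "arguments": {"moves": [[0, 0.04, -0.04, 0, 0.2], [0, 0.04, -0.04, 0, 0.3], [0, 0.04, -0.04, 0, 0.4], [0, 0.04, -0.04, 0, 0.5], [0, 0.04, -0.04, 0, 0.6], [0, 0.04, -0.04, 0, 0.6], [0, 0.04, -0.04, 0, 0.6], [0, 0.04, -0.04, 0, 0.6]]}}

```text
time: 6.8
tool_pos: [0.499, -0.1362, 0.0296]
ee_rot: [-3.141, 0.001, 1.364]
wrist_force: [-4.7, -0.0, 5.9]
width: 0.0597
finger_force: 30.0
```

```bash
python3 go.py .4985 -.1345 .026 78.2
```

```text
t 6.8 pos [ 0.499  -0.1362  0.0296] rot [-3.1407e+00  7.0000e-04  1.3644e+00] F [-4.73 -0.03  5.92] w 0.0597 shift [ 0.062 -0.034  0.142] turn -0.004
```

>>> {"name": "servo_tool", "arguments": {"moves": [[0.05, 0.05, -0.04, 0.05, 0.6], [0.2, 0.25, -0.05, 0.15, 0.6], [0.4, 0.5, -0.05, 0.25, 0.6], [0.6, 0.8, -0.05, 0.35, 0.6], [0.8, 1.1, -0.05, 0.45, 0.6], [1.0, 1.4, -0.05, 0.55, 0.6], [1.2, 1.7, -0.05, 0.59, 0.6], [1.4, 1.95, -0.05, 0.59, 0.6], [1.49, 2.1, -0.05, 0.59, 0.6], [1.49, 2.13, -0.05, 0.59, 0.6]]}}

```text
time: 7.63
tool_pos: [0.5605, -0.1097, 0.0297]
ee_rot: [3.141, -0.001, 1.303]
wrist_force: [-0.6, 0.8, -3.3]
width: 0.0598
finger_force: 29.9
```

```bash
sed -i 's/^a=list.*/a=list(map(float,sys.argv[1:]))\nfo=np.array([.644,.063]);t=np.radians(74.66);D=np.array([[np.cos(t),np.sin(t)],[-np.sin(t),np.cos(t)]])\nprint("fence xy",(D@(o["tool_pos"][:2]-fo)).round(4),"F fence",(D@o["wrist_force"][:2]).round(2),"yaw rel",np.degrees(o["ee_rot"][2])-74.66)/' go.py
python3 go.py .5 -.1 .03 74.66; python3 box.py pics/b2.png
```

```text
fence xy [-0.1886  0.0349] F fence [0.59 0.73] yaw rel 0.0035253849012519822
t 7.6333 pos [ 0.5605 -0.1097  0.0297] rot [ 3.1410e+00 -8.0000e-04  1.3031e+00] F [-0.55  0.76 -3.31] w 0.0598 shift [-0.266 -2.435 -0.015] turn 0.001
40 244 [ 0.5776 -0.0441] [104.5  60.9] 75.34 fence -0.1208 0.0357
90 137 [ 0.5781 -0.0441] [100.7  59.2] 75.24 fence -0.1207 0.0352
130 59 [ 0.5823 -0.0289] [68.2 58.3] 75.34 fence -0.1049 0.0352
```

View pics/b2.png

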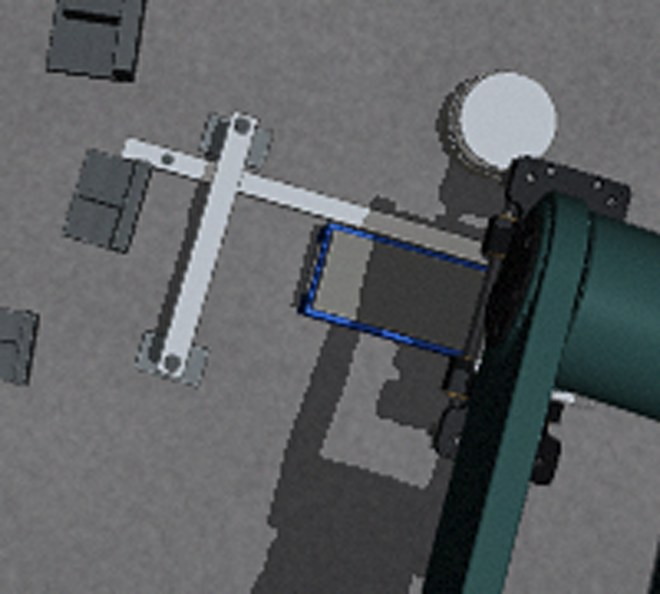

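Gripped box is about 5 mm off the fence: front rim edge (325,230) to (303,310), parallel to it. Easing the lift force and closing on the fence.

>>> {"name": "servo_tool", "arguments": {"moves": [[0, 0.03, 0.02, 0, 0.6], [0, 0.06, 0.02, 0, 0.6], [0, 0.1, 0.02, 0, 0.6], [0, 0.13, 0.02, 0, 0.6]]}}

```text
time: 8.02
tool_pos: [0.5619, -0.1114, 0.0296]
ee_rot: [-3.141, 0.0, 1.302]
wrist_force: [-2.2, 1.8, -0.6]
width: 0.0598
finger_force: 30.0
```

>>> {"name": "servo_tool", "arguments": {"moves": [[0, 0.03, 0, 0, 0.6], [0, 0.04, 0, 0, 0.6]]}}

```text
time: 8.18
tool_pos: [0.563, -0.1118, 0.0296]
ee_rot: [-3.141, 0.0, 1.302]
wrist_force: [-2.9, -0.0, 1.0]
width: 0.0599
finger_force: 30.0
```

```bash
echo 'print("Tq",o["wrist_torque"].round(3))'>>go.py; python3 go.py .5 -.1 .03 74.66
```

```text
fence xy [-0.19    0.0319] F fence [-0.79  2.81] yaw rel -0.04462597920797862
t 8.1833 pos [ 0.563  -0.1118  0.0296] rot [-3.1408e+00  3.0000e-04  1.3023e+00] F [-2.92 -0.02  0.97] w 0.0599 shift [-0.215 -2.554 -0.014] turn -0.007
Tq [0.08  0.678 0.067]
```

>>> {"name": "servo_tool", "arguments": {"moves": [[0, 0.02, 0, 0, 0.6], [0, 0.04, 0, 0, 0.6]]}}

```text
time: 8.35
tool_pos: [0.5638, -0.112, 0.0296]
ee_rot: [-3.141, 0.0, 1.302]
wrist_force: [-5.1, 1.3, 3.5]
width: 0.0598
finger_force: 30.0
```

>>> {"name": "servo_tool", "arguments": {"moves": [[0, 0.02, 0, 0, 0.6], [0, 0.04, 0, 0, 0.6]]}}

```text
time: 8.52
tool_pos: [0.5639, -0.112, 0.0296]
ee_rot: [-3.138, 0.001, 1.302]
wrist_force: [-8.1, 1.8, 5.2]
width: 0.06
finger_force: 30.0
```

```bash
python3 go.py .5 -.1 .03 74.66
```

```text
fence xy [-0.19    0.0309] F fence [-0.4   8.24] yaw rel -0.038753569357822926
t 8.5167 pos [ 0.5639 -0.112   0.0296] rot [-3.1383e+00  6.0000e-04  1.3024e+00] F [-8.05  1.79  5.23] w 0.06 shift [-0.215 -2.592 -0.005] turn -0.006
Tq [0.226 1.396 0.101]
```

>>> {"name": "servo_tool", "arguments": {"moves": [[0.05, -0.03, -0.02, 0, 0.6], [0.2, -0.03, -0.02, 0, 0.6], [0.4, -0.03, -0.02, 0, 0.6], [0.6, -0.03, -0.02, 0, 0.6], [0.8, -0.03, -0.02, 0, 0.6], [1.0, -0.03, -0.02, 0, 0.6], [1.2, -0.03, -0.02, 0, 0.6], [1.3, -0.03, -0.02, 0, 0.6]]}}

```text
time: 9.18
tool_pos: [0.5721, -0.0822, 0.0297]
ee_rot: [-3.14, 0.004, 1.301]
wrist_force: [-5.3, -4.0, 1.2]
width: 0.0598
finger_force: 29.9
```

```bash
python3 go.py .5 -.1 .03 74.66; python3 box.py pics/b3.png
```

```text
fence xy [-0.1591  0.0309] F fence [-5.28  4.08] yaw rel -0.11523879271615556
t 9.1833 pos [ 0.5721 -0.0822  0.0297] rot [-3.1398  0.0039  1.3011] F [-5.33 -4.01  1.18] w 0.0598 shift [-1.454 -2.59  -0.   ] turn -0.019
Tq [-0.706  1.015 -0.265]
40 229 [ 0.5897 -0.0147] [100.3  60.9] 75.29 fence -0.0893 0.0318
90 127 [ 0.5906 -0.0147] [96. 59.] 75.04 fence -0.089 0.031
130 55 [ 0.5945 -0.0007] [66.5 58.7] 75.33 fence -0.0746 0.0309
```

View pics/b3.png

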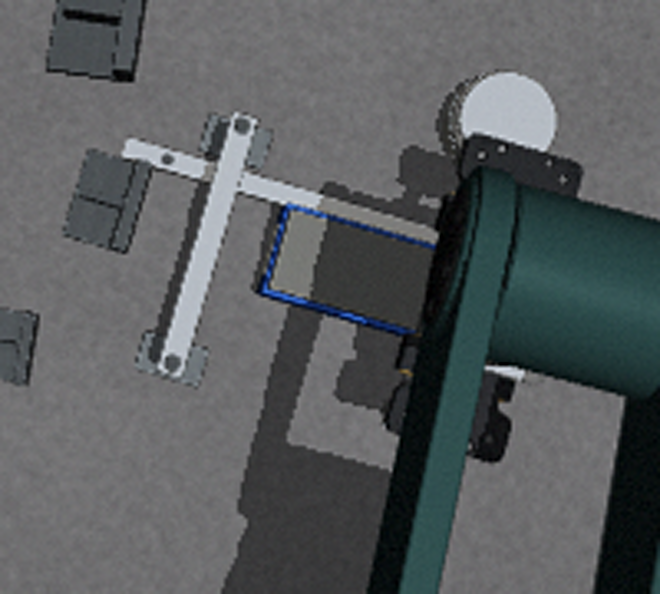

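>>> {"name": "servo_tool", "arguments": {"moves": [[0.1, 0, 0, 0.05, 0.6], [0.3, 0, 0, 0.08, 0.6], [0.5, 0, 0, 0.08, 0.6], [0.7, 0, 0, 0.08, 0.6], [0.9, 0, 0, 0.08, 0.6], [1.0, 0, 0, 0.08, 0.6]]}}

```text
time: 9.73
tool_pos: [0.5789, -0.058, 0.0297]
ee_rot: [-3.14, 0.004, 1.293]
wrist_force: [-5.6, -4.5, 1.1]
width: 0.0595
finger_force: 29.9
```

```bash
python3 go.py .5 -.1 .03 74.66
```

```text
fence xy [-0.1339  0.0308] F fence [-5.82  4.23] yaw rel -0.5897813765788413
t 9.7333 pos [ 0.5789 -0.058   0.0297] rot [-3.1401  0.0036  1.2928] F [-5.62 -4.5   1.08] w 0.0595 shift [-2.482e+00 -2.572e+00  1.000e-03] turn -0.098
Tq [-0.704  0.996 -0.16 ]
```

>>> {"name": "servo_tool", "arguments": {"moves": [[0.1, 0, 0, 0.05, 0.6], [0.3, 0, 0, 0.05, 0.6], [0.5, 0, 0, 0.05, 0.6], [0.7, 0, 0, 0.05, 0.6], [0.9, 0, 0, 0.05, 0.6], [1.0, 0, 0, 0.05, 0.6]]}}

```text
time: 10.23
tool_pos: [0.5855, -0.0341, 0.0297]
ee_rot: [-3.14, 0.004, 1.289]
wrist_force: [-6.4, -4.7, 1.8]
width: 0.0599
finger_force: 30.0
```

```bash
python3 go.py .5 -.1 .03 74.66
```

```text
fence xy [-0.1091  0.0308] F fence [-6.21  4.93] yaw rel -0.8235354629368459
t 10.2333 pos [ 0.5855 -0.0341  0.0297] rot [-3.1397  0.0042  1.2887] F [-6.4  -4.68  1.82] w 0.0599 shift [-3.484 -2.549  0.01 ] turn -0.137
Tq [-0.714  1.065  0.188]
```

>>> {"name": "servo_tool", "arguments": {"moves": [[0.1, 0, 0, 0, 0.6], [0.3, 0, 0, 0, 0.6], [0.5, 0, 0, 0, 0.6], [0.7, 0, 0, 0, 0.6], [0.9, 0, 0, 0, 0.6], [1.0, 0, 0, 0, 0.6], [1.1, 0, 0, 0, 0.6], [1.2, 0, 0, 0, 0.6]]}}

```text
time: 10.9
tool_pos: [0.5931, -0.0062, 0.0298]
ee_rot: [-3.139, 0.006, 1.288]
wrist_force: [-7.9, -5.6, 4.1]
width: 0.0598
finger_force: 30.0
```

```bash
python3 go.py .5 -.1 .03 74.66
```

```text
fence xy [-0.0802  0.0308] F fence [-7.49  6.13] yaw rel -0.840274508541043
t 10.9 pos [ 0.5931 -0.0062  0.0298] rot [-3.1385  0.0059  1.2884] F [-7.89 -5.6   4.09] w 0.0598 shift [-4.641 -2.531  0.027] turn -0.14
Tq [-0.862  1.369  0.213]
```

>>> {"name": "servo_tool", "arguments": {"moves": [[0.06, -0.02, -0.015, 0, 0.6], [0.12, -0.03, -0.015, 0, 0.6], [0.18, -0.03, -0.015, 0, 0.6], [0.24, -0.03, -0.015, 0, 0.6], [0.28, -0.03, -0.015, 0, 0.6]]}}

```text
time: 11.32
tool_pos: [0.5953, 0.0019, 0.0298]
ee_rot: [-3.14, 0.003, 1.289]
wrist_force: [-4.3, -3.6, 0.2]
width: 0.0598
finger_force: 30.0
```

>>> {"name": "servo_tool", "arguments": {"moves": [[0.03, 0, 0, 0, 0.6], [0.06, 0, 0, 0, 0.6]]}}

```text
time: 11.48
tool_pos: [0.5957, 0.0033, 0.0298]
ee_rot: [-3.14, 0.003, 1.289]
wrist_force: [-5.2, -4.6, 0.3]
width: 0.0599
finger_force: 30.0
```

```bash
python3 go.py .5 -.1 .03 74.66
```

```text
fence xy [-0.0704  0.0308] F fence [-5.82  3.79] yaw rel -0.829279577990576
t 11.4833 pos [0.5957 0.0033 0.0298] rot [-3.14    0.0033  1.2886] F [-5.2  -4.61  0.34] w 0.0599 shift [-5.034 -2.527  0.013] turn -0.138
Tq [-0.598  0.891  0.214]
```

>>> {"name": "servo_tool", "arguments": {"moves": [[0.03, 0, 0, 0, 0.6], [0.06, 0, 0, 0, 0.6]]}}

```text
time: 11.65
tool_pos: [0.5959, 0.004, 0.0298]
ee_rot: [-3.14, 0.005, 1.289]
wrist_force: [-7.1, -6.3, 0.5]
width: 0.0598
finger_force: 30.0
```

>>> {"name": "servo_tool", "arguments": {"moves": [[0.02, 0, 0, 0, 0.6], [0.04, 0, 0, 0, 0.6]]}}

```text
time: 11.82
tool_pos: [0.5959, 0.004, 0.0298]
ee_rot: [-3.14, 0.007, 1.288]
wrist_force: [-6.9, -8.3, 0.6]
width: 0.0603
finger_force: 30.0
```

>>> {"name": "servo_tool", "arguments": {"moves": [[0.02, 0, 0, 0, 0.6], [0.04, 0, 0, 0, 0.6]]}}

```text
time: 11.98
tool_pos: [0.5959, 0.004, 0.0298]
ee_rot: [-3.139, 0.008, 1.288]
wrist_force: [-6.5, -9.2, 2.4]
width: 0.0597
finger_force: 30.0
```

>>> {"name": "servo_tool", "arguments": {"moves": [[0.02, 0, 0, 0, 0.6], [0.04, 0, 0, 0, 0.6]]}}

```text
time: 12.15
tool_pos: [0.5959, 0.0041, 0.0299]
ee_rot: [-3.139, 0.01, 1.288]
wrist_force: [-9.4, -12.7, 2.5]
width: 0.0596
finger_force: 30.0
```

>>> {"name": "servo_tool", "arguments": {"moves": [[0.02, 0, 0, 0, 0.6], [0.03, 0, 0, 0, 0.6]]}}

```text
time: 12.32
tool_pos: [0.5959, 0.0041, 0.0299]
ee_rot: [-3.139, 0.011, 1.288]
wrist_force: [-8.5, -12.8, 2.6]
width: 0.0596
finger_force: 30.0
```

```bash
python3 go.py .5 -.1 .03 74.66
```

```text
fence xy [-0.0695  0.0308] F fence [-14.62   4.81] yaw rel -0.8636262979397742
t 12.3167 pos [0.5959 0.0041 0.0299] rot [-3.1392  0.0113  1.288 ] F [ -8.51 -12.83   2.62] w 0.0596 shift [-5.069 -2.522  0.058] turn -0.144
Tq [-2.034  1.441  0.445]
```

>>> {"name": "servo_tool", "arguments": {"moves": [[0, 0, 0, 0, 0.6], [0, 0, 0, 0, 0.6], [0, 0, 0, 0, 0.6], [0, 0, 0, 0, 0.6], [0, 0, 0, 0, 0.6], [0, 0, 0, 0, 0.6], [-0.03, 0, 0, 0, 0.6], [-0.06, 0, 0, 0, 0.6], [-0.09, -0.02, 0, 0, 0.6], [-0.09, -0.02, 0, 0, 0.6]]}}

```text
time: 13.15
tool_pos: [0.5959, 0.0041, 0.0298]
ee_rot: [-3.141, 0.007, 1.288]
wrist_force: [-5.3, -7.9, 0.0]
width: 0.0598
finger_force: 30.0
```

```bash
python3 go.py .5 -.1 .03 74.66; python3 box.py pics/b4.png
```

```text
fence xy [-0.0695  0.0308] F fence [-8.99  3.01] yaw rel -0.8575596711212796
t 13.15 pos [0.5959 0.0041 0.0298] rot [-3.1407  0.0067  1.2881] F [-5.28 -7.87  0.02] w 0.0598 shift [-5.069 -2.522  0.029] turn -0.143
Tq [-1.252  1.01   0.315]
40 126 [0.6178 0.0845] [70.8 61.3] 74.57 fence 0.0138 0.0309
90 85 [0.619  0.0848] [70.2 59.3] 75.32 fence 0.0144 0.0299
130 49 [0.6241 0.103 ] [30.3 58.8] 75.44 fence 0.0333 0.0298
```

View pics/b4.png

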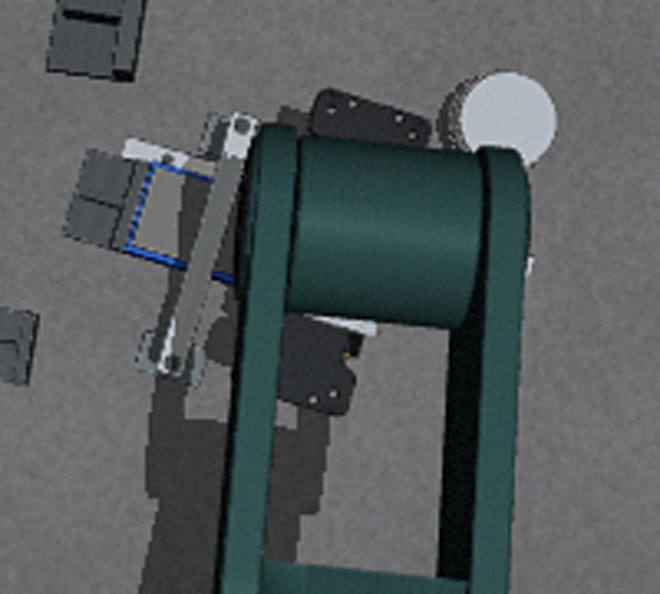

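The box's front end meets the stop plate at (140,205) and its side lies along the fence. Releasing and rising straight up.

>>> {"name": "servo_tool", "arguments": {"moves": [[-0.09, -0.02, 0, 0, 0.4], [-0.09, -0.02, 0, 0, 0.2], [-0.09, -0.02, 0, 0, 0], [-0.09, -0.02, 0, 0, 0], [-0.09, -0.02, 0, 0, 0], [-0.09, -0.02, 0, 0, 0], [-0.09, -0.02, 0, 0, 0], [-0.09, -0.02, 0, 0, 0]]}}

```text
time: 13.87
tool_pos: [0.5961, 0.0059, 0.0305]
ee_rot: [3.141, -0.0, 1.289]
wrist_force: [-1.2, -0.2, 0.2]
width: 0.0937
finger_force: 0.0
```

```bash
python3 go.py .5 -.1 .03 74.66
```

```text
fence xy [-0.0677  0.0311] F fence [-0.5   1.12] yaw rel -0.8080694654236993
t 13.8667 pos [0.5961 0.0059 0.0305] rot [ 3.1411e+00 -1.0000e-04  1.2890e+00] F [-1.21 -0.18  0.18] w 0.0937 shift [-5.14  -2.515  0.017] turn -0.135
Tq [-0.015 -0.035 -0.007]
```

Free. Rising, then backing off so the camera sees the whole box.

>>> {"name": "servo_tool", "arguments": {"moves": [[0, 0, -0.3, 0, 0], [0, 0, -1.0, 0, 0], [0, 0, -2.0, 0, 0], [0, 0, -3.0, 0, 0], [0, 0, -4.2, 0, 0], [0, 0, -5.4, 0, 0], [-0.5, 0, -6.2, 0, 0], [-1.5, -0.0, -6.6, 0, 0], [-2.5, 0, -6.8, 0, 0], [-3.5, 0, -6.8, 0, 0]]}}

```text
time: 14.7
tool_pos: [0.5723, -0.0791, 0.2036]
ee_rot: [3.136, -0.0, 1.29]
wrist_force: [-0.1, -0.2, 0.2]
width: 0.0939
finger_force: 0.0
```

>>> {"name": "servo_tool", "arguments": {"moves": [[-1, -0.5, 0, 0, 0], [-2, -1, 0, 0, 0], [-3, -2, 0, 0, 0], [-4, -3, 0, 0, 0], [-5, -4, 0, 0, 0], [-6, -5, 0, 0, 0], [-6.6, -5.5, 0, 0, 0], [-7, -6, 0, 0, 0], [-7, -6, 0, 0, 0], [-7, -6, 0, 0, 0]]}}

```text
time: 15.53
tool_pos: [0.3788, -0.2049, 0.2012]
ee_rot: [3.14, 0.0, 1.287]
wrist_force: [-0.2, -0.1, -0.1]
width: 0.0941
finger_force: 0.0
```

```bash
python3 box.py pics/b5.png; python3 - <<'E'
from h import *
from bench import robot
o=np.array([.644,.063]);a=np.radians(74.66);d=np.array([np.cos(a),np.sin(a)]);n=np.array([-d[1],d[0]])
s=robot.snapshot("scene")
A=cv2.resize(s["image"][140:280,180:420],None,fx=3.3,fy=3.3,interpolation=cv2.INTER_CUBIC)
B=cv2.imread("pics/b5.png")[:,:]; B=cv2.resize(B[:400],None,fx=.33,fy=.33) if 0 else B
cv2.imwrite("pics/b6.png",A)
E
```

```text
40 282 [0.6086 0.0511] [140.   61.3] 74.58 fence -0.0208 0.031
90 234 [0.6095 0.051 ] [139.9  59.5] 74.57 fence -0.0207 0.0301
130 171 [0.6095 0.0505] [138.4  58.8] 74.68 fence -0.0212 0.03
```

View pics/b5.png

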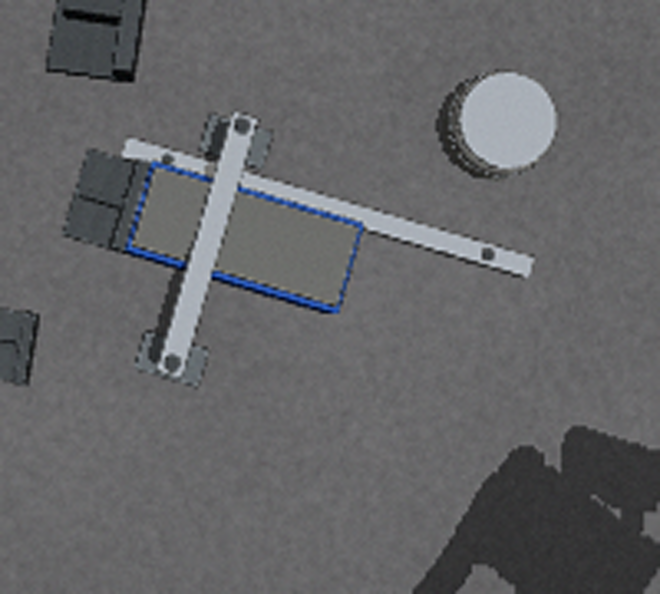

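View pics/b6.png

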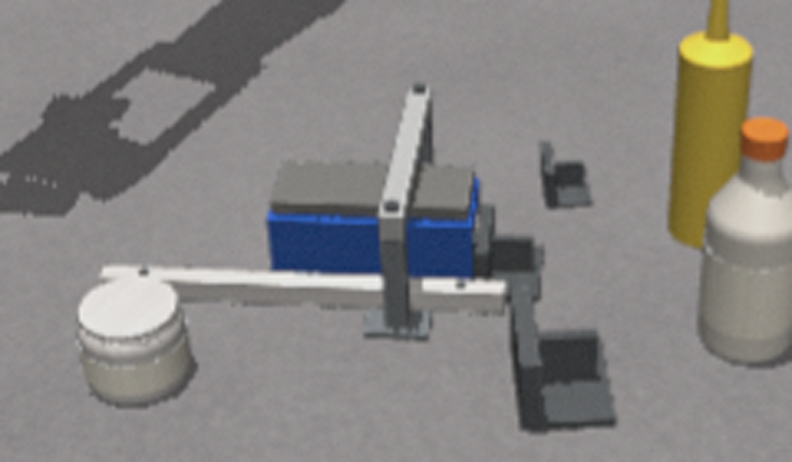

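Box yaw reads 74.6° against the fence's 74.7°, its centre is 30 mm from the face, and its front is on the stop at (132,205). The lid is home and the bystanders are untouched.

```bash
python3 -c "
from bench import robot
print(robot.close_job())"
```

```text
the job is handed in; nothing more can be done
None
```

I handed the job in at about 16 s. The lid is home, the box is flush on the fence under the bar, it was pressed on the backstop at about 9–14 N for over 0.5 s, then released, and the bottle, cartridge and tin were not touched.

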